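# Fit the rotor key into the slotted lid knob

## Task

Two centrifuge rotors stand on the lab bench; the lid knob of one has a long slot in its top. Take the T-handled rotor key out of its white stand, line its flat blade up with that slot and lower it, still gripped, until the key's round collar lies flat on the knob; then let go and leave the key standing there.

Things in the scene. Friction and masses are not known exactly. Their poses are not given: they have to be found in the camera images.
- key_handle (a point): Centre (half-way up) of the black crossbar of the T-handled rotor key, loose, about 0.15 kg, standing upright in the stand. Crossbar 66 mm long (x), 14 mm wide (y), 18 mm high; z points up the key. The flat steel blade at the foot lies the same way as the crossbar. Shank below the bar: 12 mm thick. At the start this point is 110 mm above the bench.
- key_collar (a point): Point on the key's axis at the underside of its round steel collar (54 mm across, 5 mm thick), 70 mm straight below the crossbar's centre; axes as above. At first the collar rests on the stand. Below it is only the blade: 26 mm long (x), 8 mm wide (y), reaching 17 mm down, the last 5 mm narrowed to 20 by 6 mm.
- knob_slot (a point): Centre of the slot's mouth in the top face of the round grey knob (77 mm across, top 104 mm above the bench) on a fixed aluminium rotor 150 mm across. x along the slot, same either way round; z up. Slot 34 by 18 mm, 20 mm deep, bevelled to 44 by 28 mm at the top. The knob turns about z (0.08 N m), does not lift. The other rotor is alike but its knob top is solid with a small round dark mark.
- key_stand: Fixed white stand, 150 by 70 mm, 40 mm high. The origin is on the bench below the key; x runs along the stand. The key's blade hangs in a slot along x, so lift it straight up by more than 17 mm. 75 mm along +x stands a shorter driver with a round black handle, top 87 mm above the bench; it is not needed.
Things that resemble listed ones, but are neither listed nor needed, are in the scene too. What is shaped like the part that bears key_handle but turquoise or yellow is not meant.

How it is judged:
By the outcome, as a careful person would: the job done as asked, in the order asked, and still so for the second after the job is handed in, with the robot touching nothing.
It also fails if it takes over 32 s, if anything falls off the work surface, if the arm or the gripper's body presses on something with over 40 N, if the wrist force passes 120 N, or if a joint passes its speed limit or range.

## Robot

A 6-joint arm with a two-finger parallel gripper is mounted at the origin on the work surface. World frame = base frame: x ahead of the robot, y to its left, z up, the work surface at z = 0. Lengths are in mm, angles in rad, forces in N, time in s.
With the tool pointing down it reaches from about 350 to 975 mm from the base axis. Payload 7.1 kg.
Tool frame: the origin (TCP) lies on the front face of the gripper's body, between the roots of the fingers; the fingertips stand 80 mm ahead of it and the grasp point (between the pads) lies 61 mm ahead of it (env.tips_ahead is the distance from the TCP to the fingertips, in mm); z points along the fingers, y is the line along which they close (so a half turn about z gives the same grasp; the last joint's range is limited). The gripper opens to 88 mm and grips with 3 to 60 N. Pads are 20 mm wide; open, the fingers measure 115 mm over their backs; the gripper's body (75 mm by 178 mm) begins 61 mm behind the grasp point.
Start: joints at [-1.288, 0.423, 1.63, -0, 1.089, -0.019], TCP at [185.793, -596.73, 302.675] pointing down, gripper open.
Joint ranges: [-3, 3], [-0.9, 2.11], [0.09, 2.58], [-1.31, 4.45], [0.11, 2.69], [-2.54, 2.54]. Speed limits (rad/s): [2.39, 2.39, 3.01, 3.14, 3.14, 3.14].

## Interface

Orientations are given as a unit quaternion [x, y, z, w].
In Python, from station import env, set_gripper, viewer, workorder gives the robot as it stands. Calls block until the motion is done:
- env.reach(position, orientation): joint-space move of the TCP to a pose.
- env.move_l(position, rot=None, rate=150, f_stop=None): straight line of the TCP; rot=None keeps the orientation; rate is the mean speed in mm/s. With f_stop (N) it stops when the force on the tool has changed by that much, and returns True; else False.
- env.move_joints(angles): joint-space move.
- set_gripper(opening): finger opening in mm; the grip force is fixed at half the most; returns when the fingers have stopped.
- env.hold(seconds).
- env.ik(position, orientation): joint angles nearest the present ones, or None.
- env.read_state(): the state.
- viewer.camera(name): name is "side" or "top" or "wrist"; returns the picture (480x640x3 uint8, blue, green, red); there is no depth.
- viewer.camera_params(name): a dict with "fx", "fy", "cx", "cy" (pixels), "pose" (4x4, takes a point from camera to world coordinates); the wrist camera has in their place "tool_from_camera" (4x4, takes a point from camera to tool coordinates, whose origin is the TCP and whose axes are the flange's). Camera axes: x right, y up, looking along -z (the intrinsics and any distortion apply to the point x, -y, -z); pixel columns grow to the right and rows downward; lengths in mm; the calibration is good to about 2 mm. A picture is of the moment at which its call begins: read the wrist's pose just before it. camera_params takes no time and is no camera call.
A pose or a line that the arm cannot do raises env.IKError and nothing moves.
- workorder.sign_off(): hands the job in; it is judged then, once.
The state is a dict: "time_s": time; "qpos": joint angles; "dq": joint speeds; "tau": joint torques, N m; "tool_pos": TCP position; "orientation": TCP orientation; "force": force on the tool from outside, world axes, zero at the start; "wrist_torque": the same for the moment, N m; "width": finger opening in mm; "grip_force": force on a finger pad.
Only numpy, scipy, OpenCV 4.12 (cv2) and the standard library are available. Lean on these libraries where they do the work, as an engineer would, in place of code of your own. Each camera call takes 0.05 s, during which the arm holds its last target. There are 200 camera calls.

## Working session

There is one attempt and no reset: what is moved stays moved. The work goes in short steps, each a Python script; the robot and the scene stay as the last script left them, time stands still between calls to the robot, and variables do not carry over. Pictures are saved under pics/ and viewed, at most 10 in all, crops included, and the job is handed in when it is done.

```bash
mkdir -p pics; ls; python3 - <<'E'
from station import env, viewer
import cv2,numpy as np
for n in("top","side"):
    cv2.imwrite(f"pics/{n}0.png",viewer.camera(n))
for n in("top","side","wrist"):
    print(n,{k:np.round(v,3).tolist() for k,v in viewer.camera_params(n).items() if not isinstance(v,str)})
s=env.read_state();print(s["time_s"],s["orientation"],s["width"])
E
```

```text
pics
top {'fx': 612.364, 'fy': 612.364, 'cx': 323.23, 'cy': 235.986, 'pose': [[-0.009, 0.998, -0.055, 449.961], [-1.0, -0.008, 0.02, 0.409], [0.02, 0.056, 0.998, 1079.059], [0.0, 0.0, 0.0, 1.0]]}
side {'fx': 502.786, 'fy': 502.786, 'cx': 316.542, 'cy': 242.59, 'pose': [[-0.996, 0.05, -0.073, 437.542], [-0.087, -0.704, 0.705, 643.387], [-0.017, 0.709, 0.705, 745.084], [0.0, 0.0, 0.0, 1.0]]}
wrist {'fx': 369.346, 'fy': 369.346, 'cx': 319.794, 'cy': 237.09, 'tool_from_camera': [[0.001, 0.965, 0.261, 71.403], [1.0, -0.0, -0.001, -0.736], [-0.001, 0.261, -0.965, -82.236], [0.0, 0.0, 0.0, 1.0]]}
0.1 [ 9.88638799e-01  1.50309176e-01 -9.12590486e-05 -6.85104026e-04] 87.77371220673089
```

View pics/top0.png

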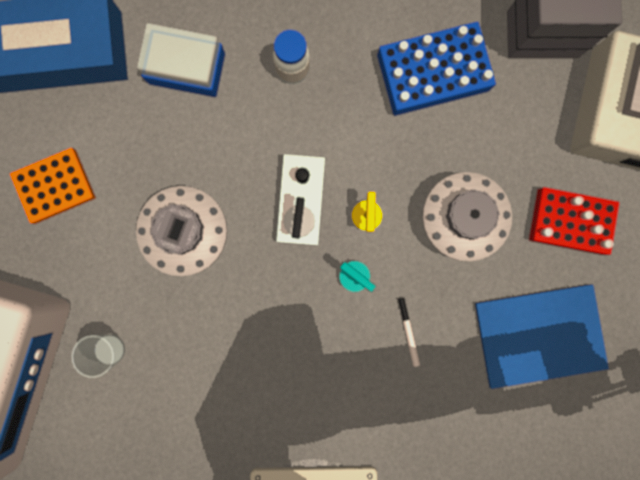

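View pics/side0.png

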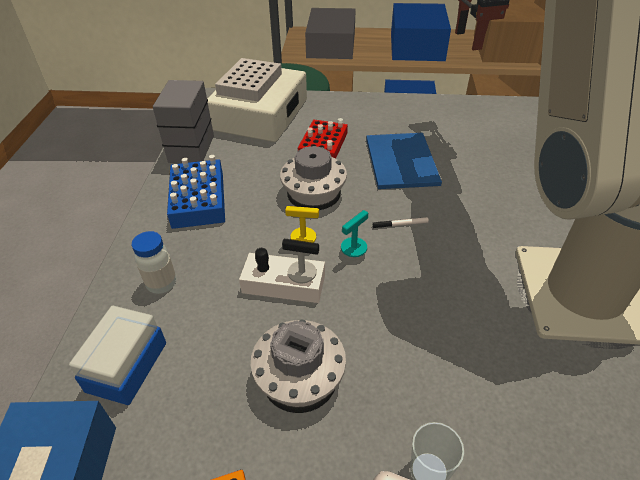

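The top picture shows these candidates:
- **T-handles:** black at (298,217) in the white stand, yellow at (370,212) and turquoise at (356,278). The black one is meant.
- **Knobs:** the left one at (177,229) has a long slot, and the right one at (475,213) has only a round mark. The left one is meant.

I'll confirm both in one enlarged crop and compute rough positions.

```bash
cat > h.py <<'E'
from station import env, set_gripper, viewer, workorder
import cv2, numpy as np
from scipy.spatial.transform import Rotation as R
def down(yaw): return np.array([np.cos(yaw/2),np.sin(yaw/2),0,0])  # tool x along yaw, z down
def ray(p,pose,uv):
    d=pose[:3,:3]@np.array([(uv[0]-p["cx"])/p["fx"],-(uv[1]-p["cy"])/p["fy"],-1]); return pose[:3,3],d
def at(p,pose,uv,z):
    o,d=ray(p,pose,uv); return o+d*(z-o[2])/d[2]
def wristpose(s,p):
    T=np.eye(4);T[:3,:3]=R.from_quat(s["orientation"]).as_matrix();T[:3,3]=s["tool_pos"]
    return T@np.array(p["tool_from_camera"])
def project(p,pose,X):
    c=np.linalg.inv(pose)@np.append(X,1); return p["cx"]-p["fx"]*c[0]/c[2], p["cy"]+p["fy"]*c[1]/c[2]
def rect(img,p,pose,X,z,mask,r):
    """dark region near X at height z: min-area rect in world mm -> centre, sizes, yaw of long side"""
    u,v=project(p,pose,X); n,l,st,ce=cv2.connectedComponentsWithStats(mask.astype(np.uint8))
    k=[i for i in range(1,n) if st[i,4]>30]; i=min(k,key=lambda i:np.hypot(ce[i][0]-u,ce[i][1]-v))
    ys,xs=np.nonzero(l==i)
    W=np.array([at(p,pose,q,z)[:2] for q in zip(xs,ys)],np.float32)
    (c,(a,b),t)=cv2.minAreaRect(W); yaw=np.radians(t if a>b else t+90)
    return np.array(c),sorted((a,b)),(yaw+np.pi/2)%np.pi-np.pi/2,ce[i],st[i]
E
python3 - <<'E'
from h import *
img=cv2.imread("pics/top0.png");p=viewer.camera_params("top");P=np.array(p["pose"])
print("params",{k:v for k,v in viewer.camera_params("wrist").items() if k not in("fx","fy","cx","cy","tool_from_camera")})
for n,uv,z in(("bar",(298,217),119),("bar+",(300,199),119),("bar-",(296.5,236),119),("slot",(177,229),104),("other",(475,213),104),("driver",(302,175),87)):
    print(n,at(p,P,uv,z).round(1))
a=cv2.resize(img[180:280,130:230],(400,400),interpolation=cv2.INTER_CUBIC);b=cv2.resize(img[150:250,255:355],(400,400),interpolation=cv2.INTER_CUBIC)
cv2.imwrite("pics/crop1.png",np.hstack([a,b]))
E
```

```text
params {}
bar [533.5  20.5 119. ]
bar+ [561.9  17.2 119. ]
bar- [503.6  23.1 119. ]
slot [517.  213.1 104. ]
other [ 539.1 -263.3  104. ]
driver [604.9  14.2  87. ]
```

View pics/crop1.png

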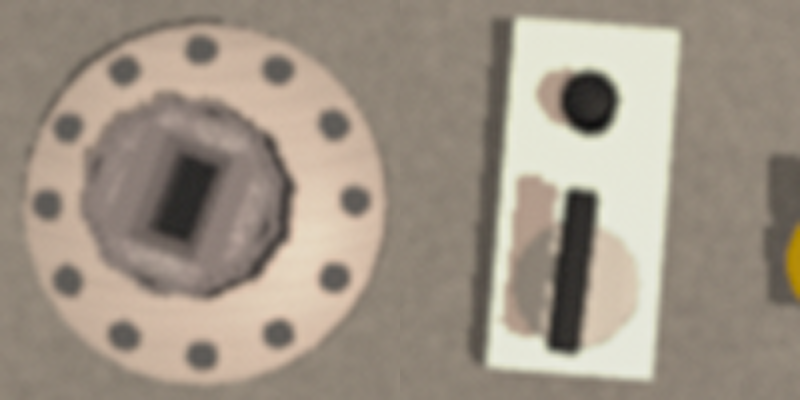

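The crop confirms it: the left knob has a long slot, with its dark centre at crop (185,200), and the black T-bar is at crop (573,270) with its collar below it on the white stand. Next, close wrist looks at the slot and then the key, on the way to the grasp.

```bash
python3 - <<'E'
from h import *
p=viewer.camera_params("wrist")
ims=[]
for n,X,yaw,tz in(("slot",(517,213,104),-0.34,290),("key",(533.5,20.5,119),-0.1,300)):
    env.reach([X[0],X[1],tz],down(yaw))
    s=env.read_state();img=viewer.camera("wrist");cv2.imwrite(f"pics/w_{n}.png",img)
    P=wristpose(s,p);np.save(f"pose_{n}.npy",P)
    print(n,project(p,P,X),s["tool_pos"].round(1) if hasattr(s["tool_pos"],'round') else s["tool_pos"],s["time_s"],s["force"])
    try: print(rect(img,p,P,X,X[2],img.max(2)<60,80))
    except Exception as e: print(e)
    ims.append(cv2.resize(img,(400,300)) if 0 else img[60:420,120:520])
cv2.imwrite("pics/w2.png",np.hstack(ims))
E
```

```text
slot (np.float64(319.86069302980286), np.float64(236.0640464823344)) [517.3 212.5 290. ] 3.1667 [-0.05350095  0.44991446  0.41396941]
(array([519.82678223, 216.54386902]), [17.12131690979004, 29.230194091796875], np.float64(-0.3683283614053545), array([314.05793743, 233.75434531]), array([303, 215,  24,  39, 863], dtype=int32))
key (np.float64(320.70472509214625), np.float64(237.3442304867006)) [533.6  20.7 300. ] 4.0083 [ 0.18947791  0.01411928 -0.12934368]
(array([533.67388916,  21.59538841]), [13.193866729736328, 65.83624267578125], np.float64(-0.12672891731640146), array([319.12285337, 235.05878468]), array([ 310,  193,   20,   87, 1514], dtype=int32))
```

View pics/w2.png

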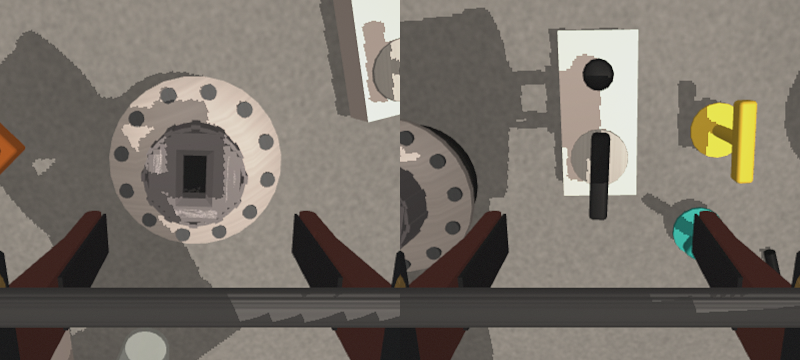

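Left half (slot view): the dark slot is at full-image (314,234) inside its bevel. Right half (key view): the black bar is at (319,235) and measures 66 x 13 mm, matching the 66 x 14 given. The dark patch in the slot may be its floor, so I'll enlarge that area while taking the key.

```bash
python3 - <<'E'
from h import *
p=viewer.camera_params("wrist");img=cv2.imread("pics/w_slot.png");P=np.load("pose_slot.npy")
print("84:",rect(img,p,P,(517,213,84),84,img.max(2)<60,80)[:3])
c=img[184:284,264:374]; c=cv2.resize(c,None,fx=6,fy=6,interpolation=cv2.INTER_CUBIC)
# overlay of predicted outlines for a guess
for (w,h,z,col) in((44,28,104,(0,0,255)),(34,18,84,(0,255,0))):
    a=-0.34;X0=np.array([519,214])
    q=[project(p,P,np.append(X0+np.array([[np.cos(a),-np.sin(a)],[np.sin(a),np.cos(a)]])@[sx*w/2,sy*h/2],z)) for sx,sy in((1,1),(1,-1),(-1,-1),(-1,1))]
    cv2.polylines(c,[np.int32((np.array(q)-[264,184]+.5)*6)],True,col,1)
cv2.imwrite("pics/slotzoom.png",c)
# grasp key
env.reach([533.7,21.6,195],down(-0.127))
env.move_l([533.7,21.6,171],rate=80,f_stop=10)
set_gripper(8)
s=env.read_state();print(s["width"],s["grip_force"],s["force"],s["time_s"])
E
```

```text
84: (array([514.98260498, 218.57138062]), [18.397809982299805, 31.409536361694336], np.float64(-0.36832756245702747))
13.821365423484144 29.985792338848114 [ 0.24199274  0.59607753 -0.96372321] 6.1333
```

View pics/slotzoom.png

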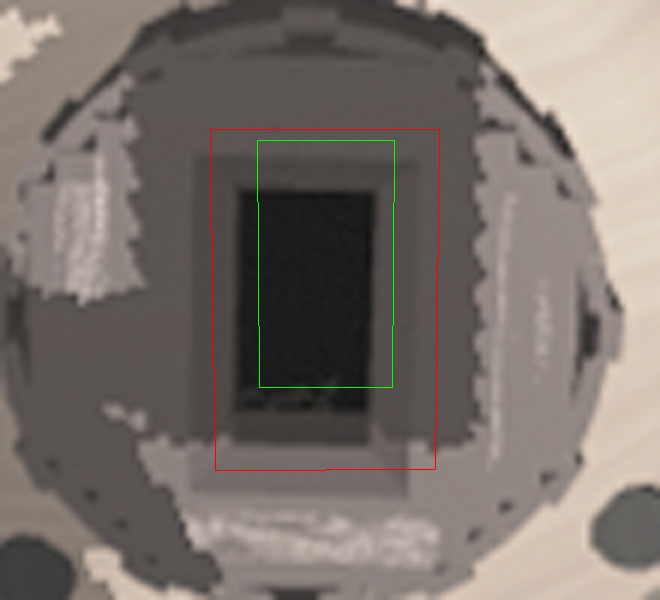

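The zoom shows the bevelled mouth with corners near (195,157), (417,157), (407,495) and (190,495). That is offset by about (-23,+26) zoom px from my overlay. I'll refine from these corners, lift the key, and check its pose in the grip with the wrist and side cameras above the slot.

```bash
python3 - <<'E'
from h import *
p=viewer.camera_params("wrist");P=np.load("pose_slot.npy")
q=np.array([(195,157),(417,157),(407,495),(190,495)])/6-.5+[264,184]
W=np.array([at(p,P,u,104)[:2] for u in q]);c=W.mean(0)
top=(W[0]+W[1])/2;bot=(W[2]+W[3])/2;d=top-bot;yaw=np.arctan2(d[1],d[0])
print(c,yaw,np.linalg.norm(d),np.linalg.norm(W[0]-W[1]),np.linalg.norm(W[2]-W[3]))
np.save("slot.npy",np.append(c,yaw))
env.move_l([533.7,21.6,255],rate=150)
s=env.read_state();print(s["width"],s["force"])
env.reach([c[0],c[1],230],down(yaw))
s=env.read_state();print(s["width"],s["tool_pos"],s["time_s"])
w=viewer.camera("wrist");sd=viewer.camera("side")
cv2.imwrite("pics/chk_w.png",w);cv2.imwrite("pics/chk_s.png",sd)
cv2.imwrite("pics/chk.png",np.hstack([w[100:460,120:520],cv2.resize(sd[220:420,190:410],(396,360))]))
E
```

```text
[516.7803787  217.86918169] -0.36575646021386377 43.99063780232916 27.289861380831635 27.800001703735944
13.747982434742328 [ 0.36977863  0.17858906 -2.40214553]
22.947970818540444 [518.17817628 218.09706324 232.54312149] 7.65
```

View pics/chk.png

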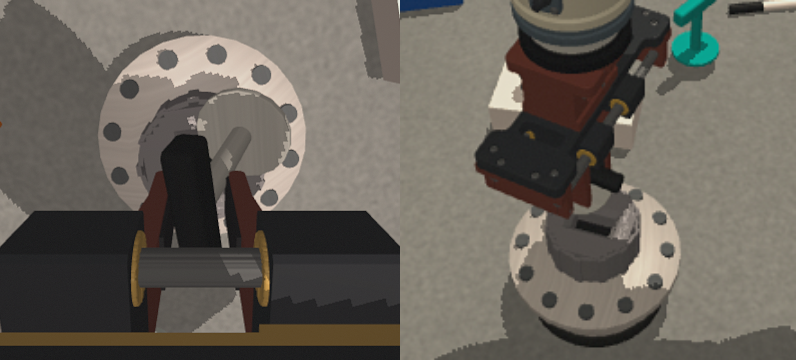

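I made a height error. At TCP 230 the blade tip is at 82 mm, below the knob top at 104 mm, so the foot struck the knob. The picture shows the key tilted in the grip: the shank runs to the upper right at (235,150), the collar is over the knob, and the width reads 22.9. I'll lift straight up slowly and see whether the jaws square the bar again.

```bash
python3 - <<'E'
from h import *
s=env.read_state();print(s["force"],s["wrist_torque"],s["width"],s["grip_force"])
c=np.load("slot.npy")
env.move_l([c[0],c[1],290],rate=60)
s=env.read_state();print(s["force"],s["width"],s["tool_pos"],s["time_s"])
w=viewer.camera("wrist");sd=viewer.camera("side")
cv2.imwrite("pics/chk2_w.png",w);cv2.imwrite("pics/chk2_s.png",sd)
cv2.imwrite("pics/chk2.png",np.hstack([w[100:460,120:520],cv2.resize(sd[180:380,190:410],(396,360))]))
E
```

```text
[-3.49878109 -6.37961945 29.105107  ] [-2.06368264  0.5290669  -0.07056615] 23.5792062964388 32.940610700716206
[-0.7153423   0.19462136 -1.58459214] 13.720972332015975 [516.56692676 217.81892776 289.66373837] 8.9
```

View pics/chk2.png

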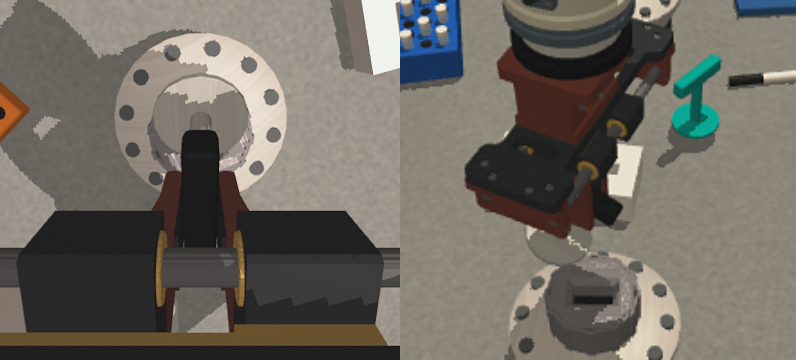

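The jaws squared the roll, with width back to 13.7. However, the collar shows at full-image (320,218) where an upright key would put it near row 262. So the key is pitched about the pad axis, foot toward tool +x. The side view also suggests the knob has turned. I'll fit the pitch and overlay the model, with slot yaw candidates, on enlarged crops.

```bash
cat >> h.py <<'E'
def keymat(T,f,dx,dz):
    """key frame (origin bar centre, z up) in world, from tool pose T, pitch f (foot to tool +x)"""
    K=np.eye(4);K[:3,:3]=R.from_euler('x',np.pi).as_matrix()@R.from_euler('y',-f).as_matrix();K[:3,3]=[dx,0,61+dz]
    return T@K
def tool(s):
    T=np.eye(4);T[:3,:3]=R.from_quat(s["orientation"]).as_matrix();T[:3,3]=s["tool_pos"];return T
def draw(img,p,pose,M,off,k,pts,col):
    q=[project(p,pose,(M@np.append(x,1))[:3]) for x in pts]
    cv2.polylines(img,[np.int32((np.array(q)-off+.5)*k)],True,col,1)
t=np.linspace(0,2*np.pi,60)
COL=[np.c_[27*np.cos(t),27*np.sin(t),0*t+z] for z in(-65,-70)]
BAR=[np.array([(33,7,z),(33,-7,z),(-33,-7,z),(-33,7,z)]) for z in(9,-9)]
E
cat > ov.py <<'E'
from h import *
from scipy.optimize import least_squares
s=env.read_state();T=tool(s);p=viewer.camera_params("wrist");P=T@np.array(p["tool_from_camera"])
def pr(f,dx,dz,X): 
    return np.array(project(p,P,(keymat(T,f,dx,dz)@np.append(X,1))[:3]))
def res(v):
    a=[pr(*v,X) for X in((0,27,-65),(0,-27,-65),(0,0,-65),(33,7,9),(33,-7,9))]
    return [abs(a[0][0]-a[1][0])-96,a[2][1]-218,(a[3][1]-232)*1,abs(a[3][0]-a[4][0])-37, v[1]/2,v[2]/2]
r=least_squares(res,[.3,0,0]);print(r.x,np.round(r.fun,1))
np.save("fit.npy",r.x)
w=cv2.imread("pics/chk2_w.png");sd=cv2.imread("pics/chk2_s.png");ps=viewer.camera_params("side");S=np.array(ps["pose"])
o1=np.array([245,150]);A=cv2.resize(w[150:300,245:395],None,fx=2.6,fy=2.6,interpolation=cv2.INTER_CUBIC)
o2=np.array([240,260]);B=cv2.resize(sd[260:390,240:370],None,fx=3,fy=3,interpolation=cv2.INTER_CUBIC)
M=keymat(T,*r.x)
for X in COL+BAR: draw(A,p,P,M,o1,2.6,X,(0,0,255)); draw(B,ps,S,M,o2,3,X,(0,0,255))
c=np.load("slot.npy")
for yaw,col in((c[2],(0,255,0)),(0.,(255,0,0))):
    M2=np.eye(4);M2[:3,:3]=R.from_euler('z',yaw).as_matrix();M2[:3,3]=[c[0],c[1],104]
    draw(B,ps,S,M2,o2,3,np.array([(22,14,0),(22,-14,0),(-22,-14,0),(-22,14,0)]),col)
cv2.imwrite("pics/ov.png",np.hstack([A,B]))
E
python3 ov.py
```

```text
[0.26939848 8.76063252 1.55535204] [-1.9  0.3  0.6  2.3  4.4  0.8]
```

View pics/ov.png

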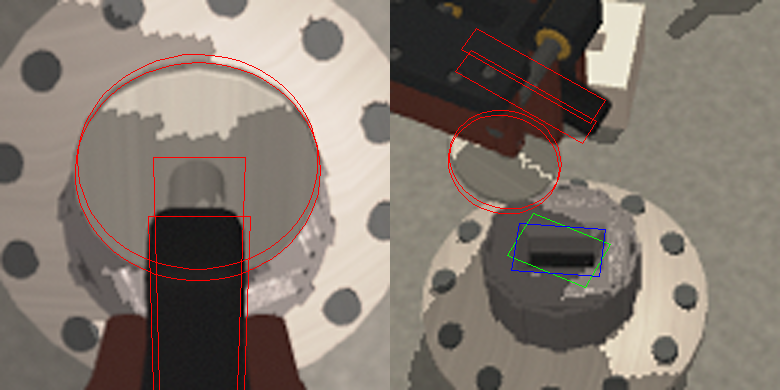

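The overlay shows two things:
- **Key:** the collar fits in both views, but I had matched the bar's end to the wrong edge. Its lower edge is the one at zoom (197,208).
- **Knob:** it turned when struck, and the slot at (563,252) now matches the blue outline, yaw about 0.

I'll refit using both views and measure the slot's slope numerically.

```bash
cat > ov2.py <<'E'
from h import *
from scipy.optimize import least_squares
s=env.read_state();T=tool(s);p=viewer.camera_params("wrist");P=T@np.array(p["tool_from_camera"])
ps=viewer.camera_params("side");S=np.array(ps["pose"])
def pr(c,C,v,X): return np.array(project(c,C,(keymat(T,*v)@np.append(X,1))[:3]))
def res(v):
    W=lambda X:pr(p,P,v,X)
    return np.r_[abs(W((0,27,-65))-W((0,-27,-65)))[0]-93, W((0,0,-65))[1]-213, W((33,0,-9))[1]-230, W((27,0,-65))[1]-174.5,
      pr(ps,S,v,(0,0,-67.5))-[278.3,313.3], v[1:]/3]
r=least_squares(res,[.3,0,0],loss='soft_l1',f_scale=3);print(r.x,np.round(r.fun and 0 if 0 else res(r.x),1));np.save("fit.npy",r.x)
sd=cv2.imread("pics/chk2_s.png")
m=(sd.max(2)<62)
c=np.load("slot.npy")
print(rect(sd,ps,S,(c[0],c[1],95),90,m,0))
ys,xs=np.nonzero(m[330:360,280:315]);print(len(xs),xs.min()+280,xs.max()+280,ys.min()+330,ys.max()+330)
g=cv2.resize(sd[325:360,270:325],None,fx=7,fy=7,interpolation=cv2.INTER_CUBIC)
w=cv2.imread("pics/chk2_w.png");o1=np.array([245,150]);A=cv2.resize(w[150:300,245:395],None,fx=2.6,fy=2.6,interpolation=cv2.INTER_CUBIC)
M=keymat(T,*r.x)
for X in COL+BAR: draw(A,p,P,M,o1,2.6,X,(0,0,255))
M2=np.eye(4);M2[:3,3]=[c[0],c[1],104];draw(g,ps,S,M2,np.array([270,325]),7,np.array([(22,14,0),(22,-14,0),(-22,-14,0),(-22,14,0)]),(255,0,0))
out=np.zeros((390,775+10,3),np.uint8);out[:,:390]=A;out[:245,390:775]=g;cv2.imwrite("pics/ov2.png",out)
E
python3 ov2.py
```

```text
[0.42441996 0.9754973  6.90840431] [ 0.5  1.7  0.1 -1.  -1.6  0.2  0.3  2.3]
(array([516.8918457 , 214.34092712]), [7.203126430511475, 32.49003982543945], np.float64(0.07627577155090592), array([296.5, 346. ]), array([286, 344,  22,   5, 110], dtype=int32))
110 286 307 344 348
```

View pics/ov2.png

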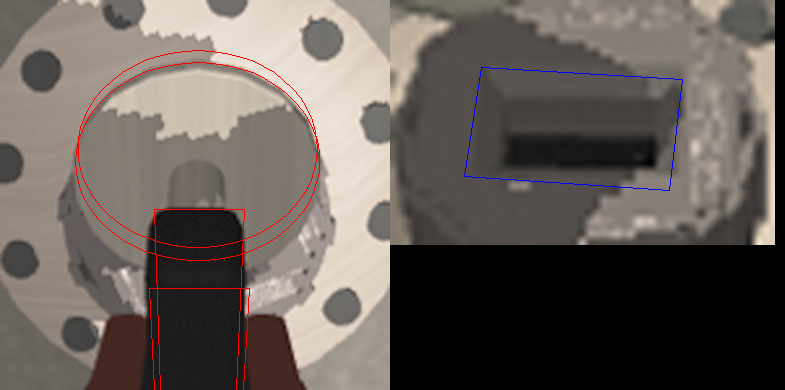

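The refit matches well: pitch 0.424 rad, bar 7 mm toward the fingertips, and slot yaw about +0.07. I'll tilt the gripper by that pitch so the key stands upright above the slot, then check before lowering.

```bash
cat >> h.py <<'E'
def toolpose(xy,zc,yaw,v):
    """TCP pos, quat putting key upright with collar underside at xy,zc"""
    D=np.eye(4);D[:3,:3]=R.from_euler('z',yaw).as_matrix();D[:3,3]=[xy[0],xy[1],zc+70]
    T=D@np.linalg.inv(keymat(np.eye(4),*v));return T[:3,3],R.from_matrix(T[:3,:3]).as_quat()
E
python3 - <<'E'
from h import *
c=np.load("slot.npy");v=np.load("fit.npy")
pos,q=toolpose(c[:2],150,0.07,v);print(pos,q,env.ik(pos,q))
env.move_l(pos,q,rate=60)
s=env.read_state();print(s["tool_pos"],s["width"],s["time_s"],s["force"])
w=viewer.camera("wrist");sd=viewer.camera("side");tp=viewer.camera("top")
T=tool(s);p=viewer.camera_params("wrist");P=T@np.array(p["tool_from_camera"]);ps=viewer.camera_params("side");S=np.array(ps["pose"])
o1=np.array([245,150]);A=cv2.resize(w[150:300,245:395],None,fx=2.6,fy=2.6,interpolation=cv2.INTER_CUBIC)
o2=np.array([240,260]);B=cv2.resize(sd[260:390,240:370],None,fx=3,fy=3,interpolation=cv2.INTER_CUBIC)
M=keymat(T,*v)
BL=[np.array([(13,4,-70),(13,-4,-70),(-13,-4,-70),(-13,4,-70)]),np.array([(10,3,-87),(10,-3,-87),(-10,-3,-87),(-10,3,-87)])]
for X in COL+BAR+BL: draw(A,p,P,M,o1,2.6,X,(0,0,255)); draw(B,ps,S,M,o2,3,X,(0,0,255))
cv2.imwrite("pics/hover.png",np.hstack([A,B]))
E
```

```text
[543.78927887 219.76289878 282.28511955] [ 0.97696914  0.03420789 -0.21049183  0.00737022] [0.32332795 0.54238131 1.53524155 0.10384994 1.47685419 1.79270411]
[543.55272364 219.72099505 281.89664891] 13.562777801772087 9.7583 [ 0.12213374  0.18979873 -1.41399556]
```

View pics/hover.png

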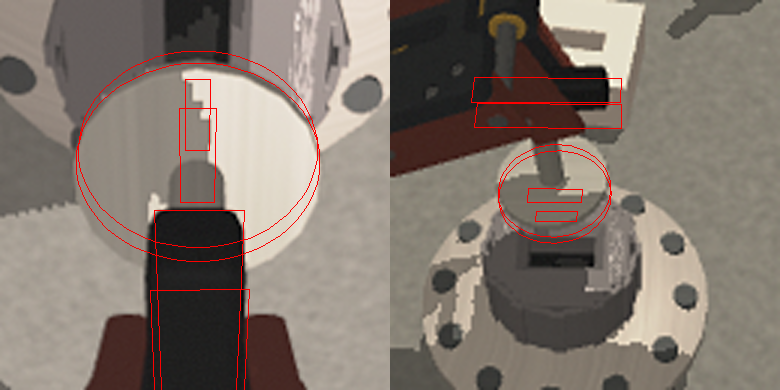

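In the wrist view the slot, at (197,30), is in line with the key, so the yaw is right. In the side view the real bar end, near (610,87), sits above and left of the model at (622,103), and the shank still leans a little: I over-corrected. I'll refit with these points, correct, then lower with a force stop.

```bash
cat > fit3.py <<'E'
from h import *
from scipy.optimize import least_squares
s=env.read_state();T=tool(s);p=viewer.camera_params("wrist");P=T@np.array(p["tool_from_camera"])
ps=viewer.camera_params("side");S=np.array(ps["pose"])
def pr(c,C,v,X): return np.array(project(c,C,(keymat(T,*v)@np.append(X,1))[:3]))
def res(v):
    W=lambda X:pr(p,P,v,X)
    d=pr(ps,S,v,(0,0,-60))-pr(ps,S,v,(0,0,-35))
    return np.r_[abs(W((0,27,-65))-W((0,-27,-65)))[0]-93, W((0,0,-65))[1]-213, W((33,0,-9))[1]-230, W((27,0,-65))[1]-174.5,
      pr(ps,S,v,(0,0,-67.5))-[295,322.7], pr(ps,S,v,(-33,0,0))-[313.3,289], (d[0]/d[1]-.23)*40]
r=least_squares(res,[.3,0,0],loss='soft_l1',f_scale=3);print(r.x,np.round(res(r.x),1))
np.save("fit3.npy",r.x)
E
python3 fit3.py
```

```text
[0.39243958 2.48070209 2.70947795] [ 1.8  3.9 -1.7 -0.1 -1.2 -0.6  1.1  2.6 -3.9]
```

```bash
python3 - <<'E'
from h import *
c=np.load("slot.npy");v=np.array([.37,2.5,3.]);np.save("fit4.npy",v)
pos,q=toolpose(c[:2],127,0.07,v);env.move_l(pos,q,rate=50)
pos2,_=toolpose(c[:2],98,0.07,v)
hit=env.move_l(pos2,rate=20,f_stop=10)
s=env.read_state();K=keymat(tool(s),*v)@[0,0,-70,1]
print(hit,"collar est",K.round(1),s["tool_pos"],s["force"],s["wrist_torque"],s["width"],s["time_s"])
for n in("wrist","side"): cv2.imwrite(f"pics/seat_{n}.png",viewer.camera(n))
A=cv2.imread("pics/seat_wrist.png");B=cv2.imread("pics/seat_side.png")
cv2.imwrite("pics/seat.png",np.hstack([cv2.resize(A[150:300,245:395],(390,390)),cv2.resize(B[260:390,240:370],(390,390))]))
E
```

```text
True collar est [516.6 217.8 100.5   1. ] [537.47971099 219.25963721 231.07181199] [-0.16315203 -0.7642353   5.05565844] [-0.02251388  0.02061344  0.02094351] 13.859539784437917 11.7917
```

The force stop came with the collar estimated at 100.5 mm. A blade tip stuck on the knob top would have stopped it near 121, so the blade is in the slot with the collar down. I've used all my picture views, so the rest is numeric. I'll release, back off along the tool axis, and check the bar's position, size and yaw in the wrist and top images.

```bash
python3 - <<'E'
from h import *
set_gripper(80)
s=env.read_state();T=tool(s);z=T[:3,2];print(s["width"],s["force"],s["time_s"])
p0=np.array(s["tool_pos"])
env.move_l(p0-110*z,rate=120)
c=np.load("slot.npy")
env.reach([c[0],c[1],174+9+185],down(0.07))
s=env.read_state();p=viewer.camera_params("wrist");P=wristpose(s,p);img=viewer.camera("wrist");cv2.imwrite("pics/fin_w.png",img);cv2.imwrite("pics/fin_s.png",viewer.camera("side"))
h=104+70+9
print("wrist",rect(img,p,P,(c[0],c[1],h),h,img.max(2)<45,0))
# collar: Hough circle expected at z=109
u=project(p,P,(c[0],c[1],109));print("collar exp",u)
g=cv2.imread("pics/fin_s.png");ps=viewer.camera_params("side");S=np.array(ps["pose"])
print("side",rect(g,ps,S,(c[0],c[1],174),174,g.max(2)<45,0)[3:],"exp",project(ps,S,(c[0],c[1],174)),[np.round(project(ps,S,(c[0]+a*33,c[1]+a*2.3,174)),1) for a in(-1,1)])
print(s["force"],s["time_s"])
E
```

```text
79.82407410642345 [-0.68788387 -0.40260869 -0.00523714] 13.0
wrist (array([520.09552002, 218.10043335]), [12.893096923828125, 65.4312515258789], np.float64(0.06593348116493503), array([319.8754902 , 218.90588235]), array([ 312,  186,   18,   86, 1020], dtype=int32))
collar exp (np.float64(320.3832915196871), np.float64(214.24214906182164))
side (array([292.14942529, 313.61247947]), array([270, 307,  47,  14, 609], dtype=int32)) exp (np.float64(293.58006411465914), np.float64(314.5251506212883)) [array([317. , 314.6]), array([270.2, 314.4])]
[ 0.82237027 -0.71554759 -0.36459249] 14.5167
```

```bash
python3 -c "
from h import *
print(workorder.sign_off())"
```

```text
the job is handed in; nothing more can be done
None
```

I handed the job in with the key released and standing upright in the knob slot, its collar seated to within about 2 mm by camera, after about 14.5 s; on the way I struck the knob with the key (about 29 N at the wrist), which tilted the key in the grip and turned the knob, and I corrected for both before inserting.

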